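Check in a toppled sample bottle at the hold-to-run reader

ROBOT

A 7-joint arm with a two-finger parallel gripper is mounted at the origin on the work surface. World frame = base frame: x ahead of the robot, y to its left, z up, the work surface at z = 0. Lengths are in m, angles in rad, forces in N, time in s.
With the tool pointing down it reaches from about 0.375 to 0.925 m from the base axis. Payload 3.1 kg.
Tool frame: the origin (TCP) lies between the finger pads; the fingertips stand 19 mm ahead of it and the grasp point (between the pads) is the TCP; z points along the fingers, y is the line along which they close (so a half turn about z gives the same grasp; the last joint's range is limited). The gripper opens to 85 mm and grips with 20 to 120 N. Pads are 22 mm wide; open, the fingers measure 114 mm over their backs; the gripper's body (76 mm by 85 mm) begins 54 mm behind the grasp point. The pads swing forward as they close: fully open they stand 13 mm farther back than shut.
Start: joints at [-1.222, 0.383, 0.044, 1.598, -0.018, 1.161, -0.05], TCP at [0.281, 0.586, 0.25] pointing down, gripper open.
Joint ranges: [-2.61, 2.61], [-0.41, 2.15], [-1.48, 1.57], [0, 2.5], [-1.57, 4.71], [0.05, 1.97], [-2.85, 2.85]. Speed limits (rad/s): [2.79, 2.79, 3.14, 3.14, 3.14, 3.14, 3.14].

INTERFACE

Orientations are given as a unit quaternion [x, y, z, w].
In Python, from bench import move_ptp, movel, move_j, move_gripper, pause, inverse_kinematics, read_camera, camera_params, MotionError, sign_off, look_for, tip_of, read_time_s, read_qpos, read_joint_vel, read_effort, read_eef_pos, read_tcp_rot, read_ft_force, read_ft_torque, read_finger_gap, read_grasp_force gives the robot as it stands. Calls block until the motion is done:
- move_ptp(position, orientation): joint-space move of the TCP to a pose.
- movel(position, orientation=None, speed=0.15): straight line of the TCP; orientation=None keeps the orientation; speed is the mean speed in m/s.
- move_j(angles): joint-space move.
- move_gripper(opening, effort=None): finger opening in m; effort is the grip in N (None keeps the last); returns when the fingers have stopped.
- pause(seconds).
- inverse_kinematics(position, orientation): joint angles nearest the present ones, or None.
- read_camera(name): name is "scene" or "top"; returns the picture (420x560x3 uint8, red, green, blue); there is no depth.
- camera_params(name): a dict with "K" (3x3 intrinsics, pixels), "dist_coeffs" ([k1, k2, p1, p2, k3] as OpenCV has them; the pictures are not rectified), "camera_from_world" (4x4, takes a point from world to camera coordinates). Camera axes: x right, y down, z forward; pixel columns grow to the right and rows downward; lengths in m; the calibration is good to about 2 mm. A picture is of the moment at which its call begins. camera_params takes no time and is no camera call.
A pose or a line that the arm cannot do raises MotionError and nothing moves.
- sign_off(): hands the job in; it is judged then, once.
Trained networks look in the newest picture that a camera, given by its name, has taken for a name from the list of things; names that differ only in an ending like _2 or _b are one class to them, and where a whole thing is asked for, a point or a joint stands for the part that bears it (a point fixed in the world has none). Each returns a list of dicts, best first, with "confidence" (0 to 1); they miss things now and then, are a little off and sometimes report something else, mostly with a low value. They report only what shows in the picture. A call takes as long as a camera call. They do not tell look-alikes from the thing itself.
- look_for(camera, name): "at" ([column, row] in pixels, amid what is visible of it).
- tip_of(camera, name): "at" ([column, row] in pixels: a listed point, or the origin of a listed thing).
Readings, each from a call of its own:
- read_time_s(): time.
- read_qpos(): joint angles.
- read_joint_vel(): joint speeds.
- read_effort(): joint torques, N m.
- read_eef_pos(): TCP position.
- read_tcp_rot(): TCP orientation.
- read_ft_force(): force on the tool from outside, world axes, zero at the start.
- read_ft_torque(): the same for the moment, N m.
- read_finger_gap(): finger opening in m.
- read_grasp_force(): force on a finger pad.
Only numpy, scipy, OpenCV 4.12 (cv2) and the standard library are available. Lean on these libraries where they do the work, as an engineer would, in place of code of your own. Each camera call takes 0.05 s, during which the arm holds its last target. There are 200 camera calls.

TASK

The small square amber sample bottle has fallen over on the shipping cart: stand it upright, cap up, in the round cup of the reader and let go of it. Then read it: press the plunger of the hold-to-run pedestal halfway down (about 12 mm of its 24 mm stroke), never right down to the bottom because that trips the reader, and keep it there; the job finishes while you are still holding the plunger halfway, after at least two seconds. Leave the tall bottle, the squat jar and the marker pen where they are.

Things in the scene. Friction and masses are not known exactly. Their poses are not given: they have to be found in the camera images.
- bottle: Small amber bottle lying on one of its flat sides, cap to the robot's left (+y, up to 0.95 rad towards +x or 0.25 rad towards the robot). Square body 48 by 48 mm for 75 mm from the base, round shoulder narrowing to 32 mm over 12 mm, white cap 40 mm in diameter and 18 mm high; 105 mm tall in all, 0.13 to 0.24 kg. Origin: the centre of its base; its z axis runs from base to cap.
- bottle_cap (a point): Centre of the top of the small bottle's cap, on its axis 105 mm from the base.
- reader: Bottle reader, fixed: a white box 140 (x) by 130 mm (y), deck 48 mm above the cart, a round black cup in mid-deck and, along its +x edge, a sensor bar 60 mm wide whose top is 70 mm above the cart and whose near face is 48 mm from the cup's axis. The reader stands to one side of the bottle, the pedestal to the other, either way round. Origin: centre of its underside.
- cup_floor (a point): Centre of the inner floor of the reader's cup, 52 mm above the cart. The cup is 76 mm in diameter inside, 86 mm outside (the square base fits at any turn), and its wall stands 12 mm above this floor. A bottle standing in it has its base on the floor.
- pedestal: The hold-to-run pedestal, fixed: a grey box 90 by 90 mm, 45 mm high, with a steel collar 40 mm in diameter up to 57 mm, and a plunger with a flat mushroom head coming up out of it. Origin: the centre of its underside on the cart.
- plunger_top (a point): Centre of the flat top of the plunger's black head, 48 mm in diameter and 12 mm thick, on a 20 mm stem; 97 mm above the cart when released, and it sinks straight down as the plunger is pressed. A thin dark ring on the stem starts 12 mm above the collar and meets it at the halfway point.
- plunger (a joint): Travel of the plunger downwards in m: 0 released, 0.012 halfway, 0.024 at the bottom. Its spring takes about 3 N to start, 8 N at halfway and 13 N at the bottom, and pushes it back up when let go.
- tall_bottle: Bystander: a tall amber bottle, diameter 84 mm, 165 mm high, standing beyond the work. Origin: the centre of its base.
- squat_jar: Bystander: a squat amber jar with a wide white cap, diameter 76 mm, 85 mm high, standing beyond the work. It and the tall bottle may have changed places. Origin: the centre of its base.
- marker: Bystander: a marker pen, 135 by 12 mm, 12 mm high, lying on the cart between the tall bottle and the jar. Origin: the middle of its underside.
Things that resemble listed ones, but are neither listed nor needed, are in the scene too. What is shaped like the reader but green is not meant. What is shaped like the pedestal but green is not meant.

How it is judged:
On the way, in this order (a step that is already met when the one before it is completed fails the run):
1. the bottle stands upright in the reader's cup, let go (horizontal distance between bottle and cup_floor below 0.014 m and z of bottle in the frame of cup_floor between -0.006 and 0.006 m and angle between bottle's own z axis and vertical below 0.1 rad and height (world z) of bottle_cap above 0.12 m and contact force between each of the arm, the fingers and bottle below 0.2 N), for 0.3 s.
2. the plunger is held about halfway down by the robot for two seconds, the bottle standing in the cup (all of step 1 and value of joint plunger between 0.008 and 0.016 m and contact force between any of the fingers, the arm and pedestal above 2 N), for 2 s.
At the end, for the whole second after the job is handed in: The robot is still holding the plunger between 8 and 16 mm down, pushing with more than 2 N; the bottle stands cap up in the cup, its base on the cup's floor within 6 mm in height and 14 mm of the centre, within 0.1 rad of vertical, at rest and not touched by the robot (all of step 2 and linear speed of bottle below 0.02 m/s); the arm keeps its last pose, push and grip.
It fails at once if the plunger was pressed down to the bottom (beyond 22 mm) (value of joint plunger above 0.022 m).
It fails at once if the tall bottle was shifted by more than 30 mm or knocked over (distance of tall_bottle from where it was at the start of the episode above 0.03 m or angle between tall_bottle's own z axis and vertical above 0.35 rad).
It fails at once if the squat jar was shifted by more than 30 mm or knocked over (distance of squat_jar from where it was at the start of the episode above 0.03 m or angle between squat_jar's own z axis and vertical above 0.35 rad).
It fails at once if the marker pen was shifted by more than 30 mm or knocked over (distance of marker from where it was at the start of the episode above 0.03 m or angle between marker's own z axis and vertical above 0.35 rad).
It also fails if it takes over 72 s, if anything falls off the work surface, if the arm or the gripper's body presses on something with over 40 N, if the wrist force passes 120 N, or if a joint passes its speed limit or range.

## Working session

There is one attempt and no reset: what is moved stays moved. The work goes in short steps, each a Python script; the robot and the scene stay as the last script left them, time stands still between calls to the robot, and variables do not carry over. Pictures are saved under pics/ and viewed, at most 10 in all, crops included, and the job is handed in when it is done.

```bash
ls; mkdir -p pics
cat > h.py <<'E'
import numpy as np, cv2
from bench import *
from scipy.spatial.transform import Rotation as R
def ray(cam,px):
    p=camera_params(cam);K=np.array(p["K"],float);d=np.array(p["dist_coeffs"],float);T=np.array(p["camera_from_world"])
    u=cv2.undistortPoints(np.array([[px]],float),K,d)[0,0]
    r=T[:3,:3].T@np.array([u[0],u[1],1]);c=-T[:3,:3].T@T[:3,3];return c,r
def onz(cam,px,z):
    c,r=ray(cam,px);return c+r*(z-c[2])/r[2]
def proj(cam,P):
    p=camera_params(cam);T=np.array(p["camera_from_world"])
    return cv2.projectPoints(np.atleast_2d(np.array(P,float)),cv2.Rodrigues(T[:3,:3])[0],T[:3,3],np.array(p["K"],float),np.array(p["dist_coeffs"],float))[0][:,0]
def tri(a,b):
    A=[];B=[]
    for cam,px in (("scene",a),("top",b)):
        c,r=ray(cam,px);r=r/np.linalg.norm(r);M=np.eye(3)-np.outer(r,r);A.append(M);B.append(M@c)
    return np.linalg.lstsq(np.vstack(A),np.hstack(B),rcond=None)[0]
def save(cam,n): 
    im=read_camera(cam);cv2.imwrite(f"pics/{n}.png",im[:,:,::-1]);return im
E
python3 - <<'E'
from h import *
a=save("scene","s0");b=save("top","t0")
cv2.imwrite("pics/t0.png",b[:,:,::-1])
for c in("scene","top"):
    cc,_=ray(c,(280,210));print(c,cc.round(3))
Z={"bottle":0.024,"bottle_cap":.024,"cup_floor":.052,"reader":0,"plunger_top":.097,"pedestal":0,"tall_bottle":0,"squat_jar":0,"marker":0}
for n,z in Z.items():
    for c in("scene","top"):
        print(n,c,[(np.round(d["at"]).tolist(),round(d["confidence"],2),onz(c,d["at"],z)[:2].round(3).tolist()) for d in tip_of(c,n)[:4]])
E
```

```text
pics
scene [1.06  0.336 1.054]
top [0.365 0.006 0.998]
bottle scene [([268.0, 213.0], 0.57, [0.533, -0.049])]
bottle top [([310.0, 210.0], 0.75, [0.528, -0.044])]
bottle_cap scene [([296.0, 244.0], 0.85, [0.572, 0.05]), ([190.0, 159.0], 0.55, [0.496, -0.308])]
bottle_cap top [([271.0, 194.0], 0.68, [0.566, 0.047])]
cup_floor scene [([248.0, 98.0], 0.91, [0.264, -0.281]), ([188.0, 149.0], 0.86, [0.487, -0.314])]
cup_floor top [([433.0, 226.0], 0.8, [0.488, -0.317]), ([421.0, 324.0], 0.62, [0.275, -0.278])]
reader scene [([246.0, 114.0], 0.75, [0.277, -0.286]), ([190.0, 158.0], 0.71, [0.481, -0.325])]
reader top [([416.0, 326.0], 0.89, [0.267, -0.282]), ([426.0, 230.0], 0.76, [0.485, -0.316])]
plunger_top scene [([371.0, 333.0], 0.94, [0.699, 0.293]), ([416.0, 273.0], 0.57, [0.539, 0.317])]
plunger_top top [([157.0, 132.0], 0.87, [0.692, 0.297]), ([143.0, 199.0], 0.6, [0.541, 0.321]), ([310.0, 208.0], 0.58, [0.52, -0.04])]
pedestal scene [([363.0, 344.0], 0.93, [0.694, 0.284]), ([408.0, 291.0], 0.82, [0.536, 0.317])]
pedestal top [([171.0, 148.0], 0.83, [0.688, 0.293]), ([151.0, 206.0], 0.63, [0.543, 0.334]), ([367.0, 113.0], 0.51, [0.776, -0.189])]
tall_bottle scene [([158.0, 266.0], 0.8, [0.771, -0.198])]
tall_bottle top [([370.0, 112.0], 0.62, [0.777, -0.197])]
squat_jar scene [([287.0, 360.0], 0.97, [0.802, 0.165])]
squat_jar top [([226.0, 105.0], 0.71, [0.798, 0.161])]
marker scene [([226.0, 315.0], 0.75, [0.788, 0.003])]
marker top [([291.0, 106.0], 0.51, [0.795, -0.001])]
```

View pics/s0.png

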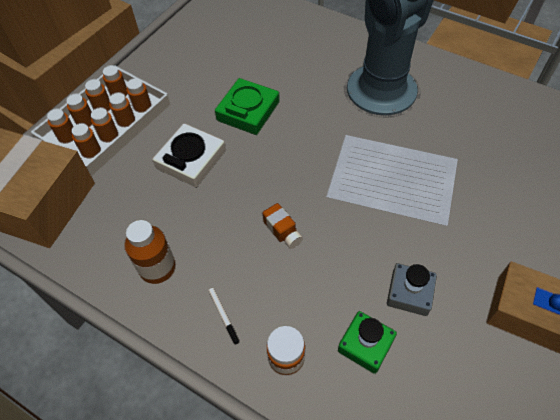

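View pics/t0.png

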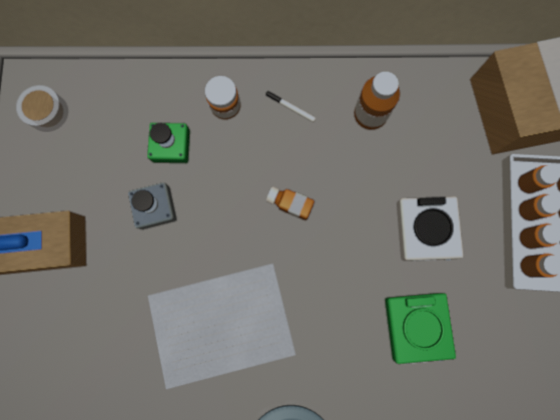

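The scene (188,149) / top (433,226) reader is white and the one at (248,98) / (421,324) is green. The scene (416,273) / top (143,199) pedestal is grey and the one at (371,333) / (157,132) is green. The task excludes green, so I mean the white reader and the grey pedestal. The bottle lies at top (295,203), cap to the left. Next is an enlarged crop with model overlays, plus IK checks.

Run:
```python
from h import *
s=cv2.imread("pics/s0.png");t=cv2.imread("pics/t0.png")
th=np.linspace(0,2*np.pi,60)
circ=lambda c,r,z:np.c_[c[0]+r*np.cos(th),c[1]+r*np.sin(th),np.full(60,z)]
cup=np.array([.4875,-.3155]);pl=np.array([.540,.319]);b=np.array([.530,-.046]);cp=np.array([.569,.049])
a=(cp-b)/np.linalg.norm(cp-b);n=np.array([a[1],-a[0]])
def rect(z): return np.array([[*(b+a*l+n*w),z] for l,w in((0,-.024),(0,.024),(.075,.024),(.075,-.024),(0,-.024))])
tiles=[]
for cam,im in(("scene",s),("top",t)):
    for P,ctr in((circ(cup,.043,.064),[*cup,.06]),(circ(pl,.024,.097),[*pl,.07]),(rect(.048),[*(b+a*.05),.03])):
        c=proj(cam,ctr)[0].astype(int);h=33
        x0,y0=c-h;k=4
        cr=cv2.resize(im[y0:y0+2*h,x0:x0+2*h],None,fx=k,fy=k,interpolation=cv2.INTER_CUBIC)
        q=((proj(cam,P)-[x0,y0]+.5)*k).astype(int)
        cv2.polylines(cr,[q],False,(255,255,0),1);tiles.append(cr)
cv2.imwrite("pics/c0.png",np.vstack([np.hstack(tiles[:3]),np.hstack(tiles[3:])]))
def ori(zt,yt): 
    zt=zt/np.linalg.norm(zt);yt=yt/np.linalg.norm(yt);return R.from_matrix(np.c_[np.cross(yt,zt),yt,zt]).as_quat()
a3=np.array([*a,0]);n3=np.array([*n,0]);Z=np.array([0,0,1.])
for tilt in(0,.2,.35,.5):
    g=-np.sin(tilt)*a3-np.cos(tilt)*Z
    for sg in(1,-1):
        q=inverse_kinematics([*(b+a*.05),.026],ori(g,sg*n3))
        ok=[]
        if q is not None:
          for yaw in np.arange(-180,180,15):
            d=np.array([np.cos(np.radians(yaw)),np.sin(np.radians(yaw)),0])
            zt=np.cos(tilt)*d-np.sin(tilt)*Z
            nn=np.cross(d,Z)  # same relation n=a x Z
            f=inverse_kinematics([*cup,.104],ori(zt,sg*nn))
            if f is not None: ok.append((int(yaw),round(float(np.abs(np.array(f)-q).max()),2)))
        print(tilt,sg,None if q is None else np.round(q,2),ok)
```

```text
0 1 [-0.53  0.57  0.54  2.   -0.45  0.69 -0.09] [(-150, 2.26), (-135, 2.21), (-120, 2.13), (-105, 2.02), (-90, 1.86), (-75, 2.13), (-60, 2.46), (-45, 2.82), (-30, 4.05), (-15, 3.17), (0, 2.9), (15, 2.35), (30, 1.73), (45, 1.34), (60, 1.31), (75, 1.42), (90, 1.61)]
0 -1 [-0.19  0.51  0.14  1.98 -0.11  0.66  2.77] [(-150, 3.47), (-135, 3.53), (-120, 3.63), (-105, 3.8), (-90, 4.06), (-75, 4.39), (-60, 4.73), (-45, 4.59), (-30, 3.94), (-15, 4.0), (0, 4.36), (15, 4.47), (30, 4.6), (45, 4.66), (60, 4.72), (75, 4.83), (90, 5.05)]
0.2 1 [-0.63  0.62  0.57  1.94 -0.21  0.77 -0.37] [(-165, 2.58), (-150, 2.57), (-135, 2.53), (-120, 2.47), (-105, 2.38), (-90, 2.24), (-75, 2.04), (-60, 2.3), (-45, 2.75), (-30, 3.54), (-15, 3.1), (0, 3.87), (15, 2.41), (30, 1.63), (45, 1.58), (60, 1.57), (75, 1.51), (90, 1.45), (105, 1.82)]
0.2 -1 [-0.3   0.55  0.15  1.92  0.13  0.78  2.49] [(-165, 3.22), (-150, 3.21), (-135, 3.23), (-120, 3.29), (-105, 3.46), (-90, 3.67), (-75, 4.02), (-60, 4.33), (-45, 4.21), (-15, 4.0), (0, 3.15), (15, 4.29), (30, 4.4), (45, 4.42), (60, 4.44), (75, 4.49), (90, 4.56), (105, 4.97
[... 515 characters left out ...]
 (45, 4.31), (60, 4.28), (75, 4.3), (90, 4.32), (105, 4.45)]
0.5 1 [-0.77  0.77  0.62  1.83 -0.02  0.95 -0.6 ] [(-180, 2.79), (-165, 2.85), (-150, 2.87), (-135, 2.86), (-120, 2.84), (-105, 2.79), (-90, 2.7), (-75, 2.54), (-60, 2.32), (-45, 2.64), (-30, 3.43), (-15, 3.43), (0, 3.68), (15, 2.26), (30, 1.69), (45, 1.72), (60, 1.82), (75, 1.88), (90, 1.85), (105, 1.95), (120, 1.87)]
0.5 -1 [-0.4   0.67  0.15  1.81  0.35  1.02  2.24] [(-180, 3.1), (-165, 3.02), (-150, 2.96), (-135, 2.92), (-120, 2.95), (-105, 3.0), (-90, 3.15), (-75, 3.48), (-60, 3.82), (-45, 3.24), (-30, 3.03), (-15, 2.6), (0, 2.79), (15, 4.27), (30, 4.3), (45, 4.26), (60, 4.17), (75, 4.14), (90, 4.14), (105, 4.13), (120, 4.11)]
```

View pics/c0.png

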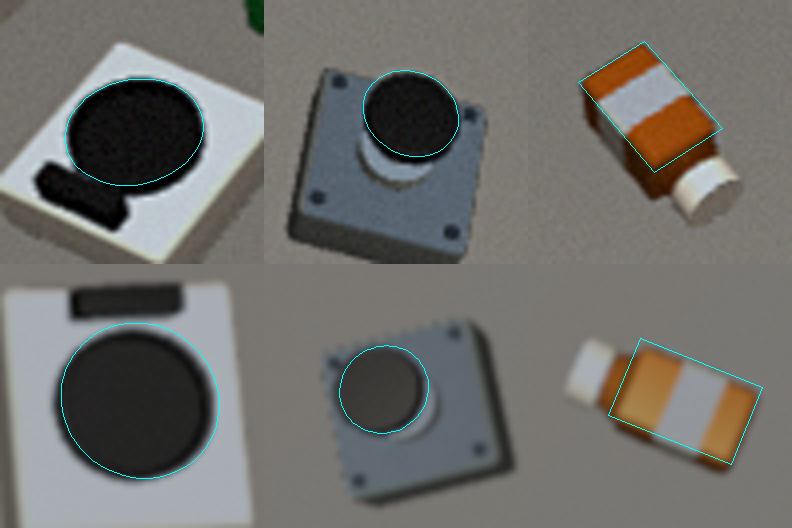

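The crop confirms the target: white reader with a black cup, grey pedestal with a steel collar, and the single amber bottle, with overlays within about 1 px (2 mm). I'll refine the cup from its dark silhouette, then grasp.

```bash
cat >> h.py <<'E'
def ori(zt,yt):
    zt=zt/np.linalg.norm(zt);yt=yt/np.linalg.norm(yt);return R.from_matrix(np.c_[np.cross(yt,zt),yt,zt]).as_quat()
b=np.array([.530,-.046]);cp=np.array([.569,.049]);a=(cp-b)/np.linalg.norm(cp-b)
a3=np.array([*a,0]);Z=np.array([0,0,1.]);n3=np.cross(a3,Z);TILT=.35;S=.05
th=np.linspace(0,2*np.pi,60)
circ=lambda c,r,z:np.c_[c[0]+r*np.cos(th),c[1]+r*np.sin(th),np.full(60,z)]
E
python3 - <<'E'
from h import *
from scipy.optimize import minimize
for cams in(("scene",),("top",),("scene","top")):
    def cost(c):
        J=0
        for cam in cams:
            im=cv2.imread("pics/s0.png" if cam=="scene" else "pics/t0.png",0).astype(float)
            k=4
            ctr=proj(cam,[.4875,-.3155,.06])[0].astype(int);x0,y0=ctr-27
            g=cv2.resize(im[y0:y0+54,x0:x0+54],None,fx=k,fy=k,interpolation=cv2.INTER_LINEAR)
            dark=(g<100)
            m=np.zeros(g.shape,np.uint8);roi=m.copy()
            for z in np.linspace(.048,.064,5):
                q=((proj(cam,circ(c,.043,z))-[x0,y0]+.5)*k*16).astype(int)
                cv2.fillPoly(m,[q],1,shift=4)
            # mask out bar: x > cup+.046
            bar=np.array([[.4875+dx,-.3155+dy,z] for dx in(.045,.08) for dy in(-.036,.036) for z in(.048,.072)])
            hull=cv2.convexHull(((proj(cam,bar)-[x0,y0]+.5)*k).astype(np.int32))
            ex=np.zeros(g.shape,np.uint8);cv2.fillPoly(ex,[hull],1)
            J+=((m!=dark)&(ex==0)).sum()
        return J
    r=minimize(cost,[.4875,-.3155],method="Nelder-Mead",options=dict(initial_simplex=[[.4875,-.3155],[.4925,-.3155],[.4875,-.3105]],xatol=1e-4))
    print(cams,r.x.round(4),r.fun,cost([.4875,-.3155]))
g=-np.sin(TILT)*a3-np.cos(TILT)*Z
q=ori(g,n3);P=np.array([*(b+a*S),.026])
move_gripper(.085,60)
move_ptp(P-g*.15,q)
movel(P-g*.03,speed=.12);movel(P,speed=.06)
print(read_ft_force())
move_gripper(0.0,60);print(read_finger_gap(),read_grasp_force(),read_eef_pos(),read_ft_force())
movel(P+Z*.2,speed=.15)
print(read_finger_gap(),read_grasp_force(),read_ft_force(),read_time_s())
save("scene","s1")
E
```

```text
('scene',) [ 0.4875 -0.3174] 2625.0 2853
('top',) [ 0.488  -0.3145] 1612.0 1680
('scene', 'top') [ 0.4868 -0.3161] 4432.0 4533
[ 0.09010043 -0.06451995  0.39972002]
0.04736479283518356 63.31384062767029 [0.54991602 0.00083069 0.02652952] [0.8296716  0.29382687 2.2598039 ]
0.04743177228229569 62.956169843673706 [ 0.07444667  0.11708208 -2.47614645] 7.1333
```

View pics/s1.png

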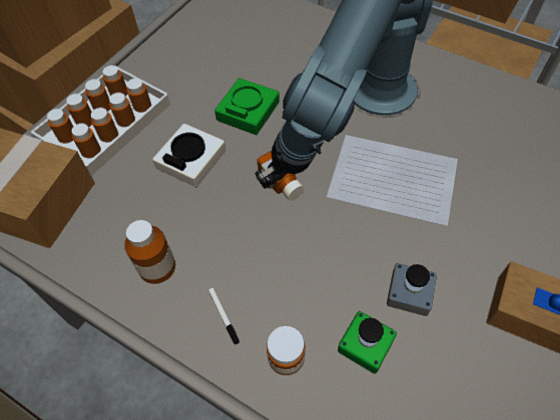

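The bottle is held with its flats in the pads, in scene at (280,175). Next I turn it upright above the cup.

```bash
cat >> h.py <<'E'
cup=np.array([.4873,-.316])
def up(yaw):
    d=np.array([np.cos(yaw),np.sin(yaw),0]);return d,ori(np.cos(TILT)*d-np.sin(TILT)*Z,np.cross(d,Z))
E
python3 - <<'E'
from h import *
d,q=up(np.radians(30))
P=np.array([*(cup-d[:2]*.0025),.052+S+.08])
print(np.round(inverse_kinematics(P,q),2),np.round(read_qpos(),2))
move_ptp(P+Z*.08,q); movel(P,q,speed=.12)
print(read_eef_pos()-P,R.from_quat(read_tcp_rot()).as_matrix()@R.from_quat(q).as_matrix().T-np.eye(3),read_time_s())
s=save("scene","s2");t=save("top","t2")
cap={}
for c in("scene","top"): 
    r=tip_of(c,"bottle_cap")[:2];print(c,r)
    print(proj(c,[*cup,.052+.08+.105]),proj(c,[*cup,.132]))
cv2.imwrite("pics/c2.png",cv2.resize(np.hstack([s[60:240,100:300],t[140:320,340:540]])[:,:,::-1],None,fx=2,fy=2))
E
```

```text
[ 0.6   0.6   0.48  2.07 -1.56  1.48  1.04] [-0.83  0.4   0.74  1.8   0.05  1.21 -0.52]
[ 4.90756309e-04 -9.84341416e-05  6.45556250e-04] [[-7.38375200e-07 -4.49997405e-04 -1.12882780e-03]
 [ 4.50521517e-04 -2.09172778e-07  4.64086065e-04]
 [ 1.12861872e-03 -4.64594283e-04 -7.44814310e-07]] 9.4333
scene [{'at': [173.0, 94.6], 'confidence': 0.55}]
[[173.21142263  95.04330619]] [[181.96244201 126.90046636]]
top [{'at': [467.7, 213.3], 'confidence': 0.62}]
[[467.48704175 213.02066533]] [[446.07134707 221.25029314]]
```

View pics/c2.png

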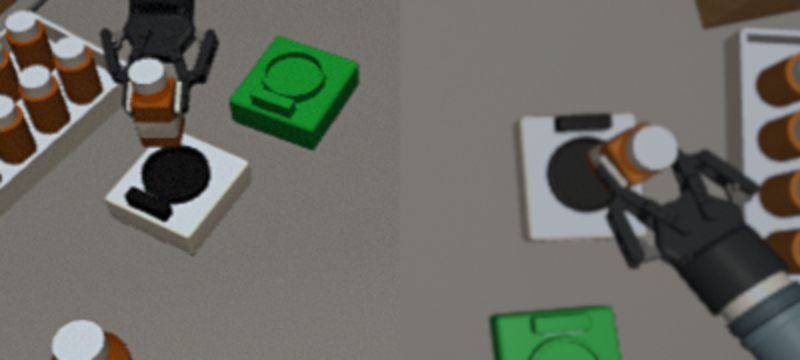

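The bottle is upright over the white cup, with the cap at scene (173,95) and top (468,213), within 0.5 px of the prediction. I'll lower it in force-checked steps.

Run:
```python
from h import *
d,q=up(np.radians(30))
B=np.array([*(cup-d[:2]*.0025),.052+S])
for h in (.04,.015):movel(B+Z*h,q,speed=.08)
f0=np.array(read_ft_force());h=.015
while h>-.008:
    h-=.0015;movel(B+Z*h,q,speed=.03)
    f=np.array(read_ft_force())-f0;print(round(h,4),f.round(1),round(read_eef_pos()[2]-B[2],4))
    if f[2]>4 or np.linalg.norm(f)>8:break
print(read_time_s(),np.round(read_qpos(),2))
for c in("scene","top"):
    read_camera(c);print(c,tip_of(c,"bottle_cap")[:1],proj(c,[*cup,.157]),proj(c,[*cup,.169]))
```

```text
0.0135 [-0.9  0.2  0.3] 0.0138
0.012 [0.3 0.6 0. ] 0.012
0.0105 [-0.8  1.   0.6] 0.0104
0.009 [-0.2 -0.6  0.5] 0.0089
0.0075 [-0.1  1.   0.4] 0.0074
0.006 [-0.4 -0.  -0.1] 0.0059
0.0045 [-0.5  0.4  0.3] 0.0044
0.003 [-0.9  0.1 -0.6] 0.0029
0.0015 [-1.4  0.9  4.1] 0.0022
13.0 [ 0.8   0.73  0.25  2.04 -1.56  1.38  1.17]
scene [{'at': [177.9, 120.6], 'confidence': 0.68}] [[179.99638164 119.73954757]] [[179.02786003 116.21271888]]
top [{'at': [451.5, 222.8], 'confidence': 0.64}] [[450.69060563 219.47465678]] [[453.00568609 218.58485648]]
```

Run:
```python
from h import *
d,q=up(np.radians(30))
move_gripper(.085);pause(.3)
p=np.array(read_eef_pos());zt=R.from_quat(q).as_matrix()[:,2]
movel(p-zt*.09,q,speed=.08);movel(p-zt*.12+Z*.15,q,speed=.15)
print(read_time_s(),read_ft_force())
s=save("scene","s3");t=save("top","t3")
for c in("scene","top"):
    r=tip_of(c,"bottle_cap")[:2];print(c,r,proj(c,[*cup,.157]))
cv2.imwrite("pics/c3.png",cv2.resize(np.hstack([s[60:240,100:300],t[140:320,340:540]])[:,:,::-1],None,fx=2,fy=2))
```

```text
16.475 [-0.27574937  0.78561632 -0.16957977]
scene [{'at': [182.0, 120.8], 'confidence': 0.63}, {'at': [285.6, 360.2], 'confidence': 0.36}] [[179.99638164 119.73954757]]
top [{'at': [449.6, 220.6], 'confidence': 0.61}] [[450.69060563 219.47465678]]
```

View pics/c3.png

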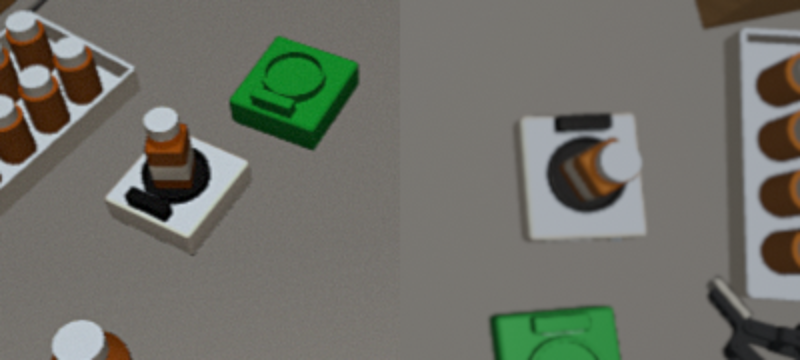

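The bottle stands upright in the white cup with the gripper clear: base in the cup at scene (186,145), cap at (182,121). On to the plunger, with the gripper closed.

Run:
```python
from h import *
pl=np.array([.540,.319]);q0=np.array(read_qpos())
best=None
for y in np.arange(-180,180,15):
    q=ori(-Z,np.array([np.cos(np.radians(y)),np.sin(np.radians(y)),0]))
    j1=inverse_kinematics([.40,-.05,.38],q);j2=inverse_kinematics([*pl,.2],q)
    if j1 is None or j2 is None: continue
    c=max(np.abs(np.array(j1)-q0).max(),np.abs(np.array(j2)-j1).max())
    if best is None or c<best[0]:best=(c,y,q)
print(best[:2]);q=best[2]
p=np.array(read_eef_pos());movel([p[0],p[1],.36],speed=.15)
move_ptp([.40,-.05,.38],q);move_ptp([*pl,.2],q);move_gripper(0.)
movel([*pl,.125],q,speed=.1);pause(.2)
f0=np.array(read_ft_force());z=.125
while z>.1135:
    z-=.001;movel([*pl,z],q,speed=.02)
    f=np.array(read_ft_force())-f0;print(round(z,4),round(read_eef_pos()[2],4),f.round(1))
    if f[2]>2.5:break
print(read_time_s(),read_finger_gap())
s=save("scene","s4");t=save("top","t4")
cv2.imwrite("pics/c4.png",np.hstack([cv2.resize(s[215:315,365:465],(400,400)),cv2.resize(t[150:250,100:200],(400,400))])[:,:,::-1])
```

```text
(np.float64(1.1882032773446118), np.int64(-15))
0.124 0.1241 [-1.5  0.8 -0.6]
0.123 0.1229 [-0.5  0.9  0.7]
0.122 0.1218 [-0.6  0.3 -1. ]
0.121 0.1209 [-1.1  0.   0.4]
0.12 0.1199 [-0.7 -0.  -1.2]
0.119 0.1189 [-0.6 -0.1  0.5]
0.118 0.1179 [-0.7 -0.6  0.4]
0.117 0.1169 [-0.7  0.5 -1.4]
0.116 0.1163 [-0.9  0.6  0.4]
0.115 0.1153 [-1.5 -0.1  2.6]
24.4583 -0.00014908502750855278
```

View pics/c4.png

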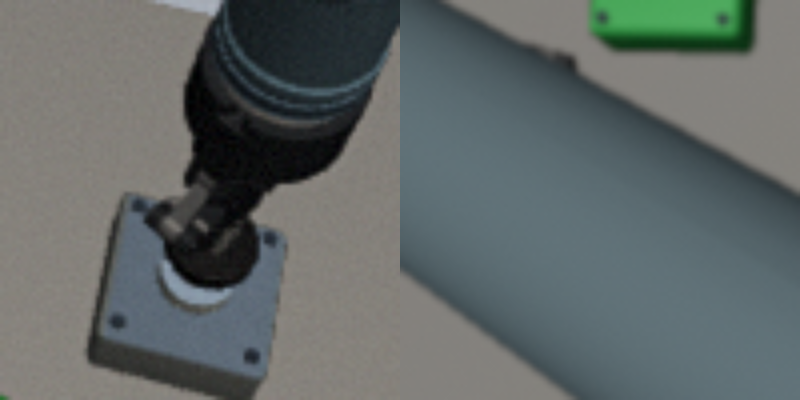

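Contact came at TCP z of about 0.1155, and the fingertips sit on the grey pedestal's black head, scene (418,274). I'll press about 12 mm, checking force and height.

Run:
```python
from h import *
x,y=.540,.319;z=.115
def F(): 
    v=[]
    for _ in range(6): v.append(read_ft_force()[2]);pause(.02)
    return np.mean(v)
for z in (.112,.109,.107,.1055,.104,.103):
    movel([x,y,z],speed=.02);pause(.15);e=read_eef_pos();f=F();print(z,np.round(e,4),round(f,1))
    if e[2]<.1043 or f>9: break
pause(2.5);print(read_time_s(),read_eef_pos(),F(),np.abs(read_joint_vel()).max())
s=save("scene","s5");read_camera("top")
for c in("scene","top"):print(c,tip_of(c,"bottle_cap")[:1],tip_of(c,"plunger_top")[:2])
cv2.imwrite("pics/c5.png",np.hstack([cv2.resize(s[225:315,370:460],(400,400),interpolation=cv2.INTER_CUBIC),cv2.resize(s[90:190,140:240],(400,400))])[:,:,::-1])
```

```text
0.112 [0.5402 0.3192 0.1121] 3.8
0.109 [0.5402 0.3192 0.1093] 5.3
0.107 [0.5402 0.3192 0.1073] 5.5
0.1055 [0.5402 0.3191 0.1059] 5.7
0.104 [0.5402 0.3192 0.1045] 6.7
0.103 [0.5402 0.3192 0.1037] 7.2
30.1583 [0.540155   0.31913333 0.10362738] 6.7530110615349725 0.0023913353953532936
scene [{'at': [180.8, 120.2], 'confidence': 0.74}] [{'at': [370.8, 330.8], 'confidence': 0.56}, {'at': [413.3, 275.9], 'confidence': 0.51}]
top [{'at': [452.6, 220.4], 'confidence': 0.6}] [{'at': [158.6, 128.9], 'confidence': 0.93}]
```

View pics/c5.png

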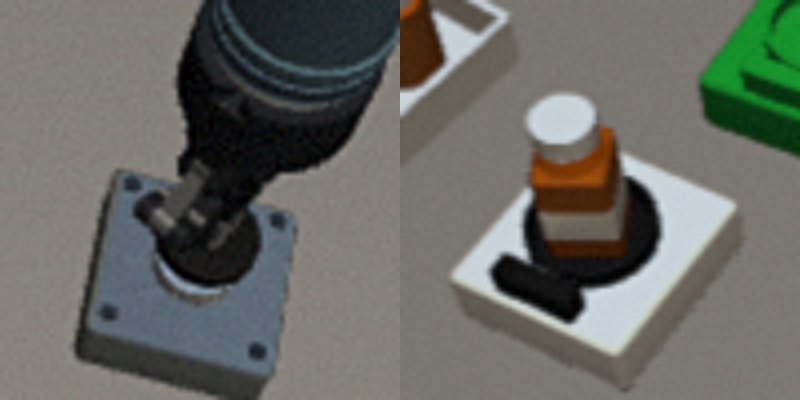

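The plunger head has sunk about 12 mm and been held for 2.5 s at about 7 N. The bottle still stands in the cup, cap at scene (181,120). Handing in.

```bash
python3 -c "
from bench import *
print(sign_off())"
```

```text
the job is handed in; nothing more can be done
None
```

I handed the job in with the bottle standing cap up in the white reader's cup, let go, and the grey pedestal's plunger held about 12 mm down at about 7 N; no verdict was returned.

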